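# Release a board from its sprung holder into the free tray compartment

## Task

Take the repaired circuit board out of the board holder and lay it flat, heatsink up, in whichever compartment of the tray is empty. Both its ends sit in the jaws' grooves and only one jaw is sprung - feel or look which: slide the board against that jaw until the other end comes out from under its lip, tip that end up and draw the board out. Set it down without dropping it, and leave the other board and the things on the bench where they are.

Things in the scene. Friction and masses are not known exactly. Their poses are not given: they have to be found in the camera images.
- board_grip (a point): Centre of the repaired board's heatsink, an upright finned aluminium block 14 (board's x) x 38 (y) x 30 mm high in the middle of the board: grip it across the 14 mm. The board is green, 120 (x) x 80 (y) x 2 mm, 0.08 to 0.15 kg, other parts up to 3 mm high; this point is 17 mm above the centre of its underside, z up from the component side, axes along the board.
- holder: Board holder, fixed; origin on the bench under its centre, z up. Two guide rods along its x, 260 x 132 mm over all, carry two aluminium jaw bars parallel to its y. The board lies level in the jaws' grooves, its underside 30 mm above the bench, its x along the holder's x, 5.5 mm of each end under a lip, with 0.5 mm play per end and 1.5 mm sideways.
- jaw_1 (a point): Middle of the top of the jaw at the holder's +x side, 65.5 mm from its centre, 43 mm above the bench. Each jaw: I-section, 126 mm long (y), 22 mm wide; in its inner face a groove 6 mm deep, 6 mm high (30 to 36 mm above the bench) with closed ends, under a lip 7 mm thick. This jaw is either the clamped or the sprung one: it differs from start to start.
- jaw_2 (a point): The same for the jaw at the holder's -x side, as built (the point does not follow a yielding jaw). One jaw is clamped fast: dark collars against it, a dark thumb screw 8 mm high on each end of its top. The other is sprung: no screws, bright coil springs on the rods at both sides of it; pushed outward along x it gives up to 14 mm, about 0.6 N per mm, and springs back.
- tray: Black open tray, fixed to the bench, 144 (x) x 204 (y) x 25 mm high, walls and floor 5 mm; origin under its centre, z up. A divider at y = 0 makes two compartments, each 134 (x) x 94 mm inside, centred at y = +50 and -50 mm. One of them, which one differs, holds another board; the other is empty. A board fits with its x along the tray's x, either way round.
- stored_board: The other board, lying in one compartment of the tray: green, 120 x 80 x 2 mm, with a black connector header 20 x 60 x 16 mm near one end and no heatsink; origin at the centre of its underside. Leave it alone.
- valve_block: Bystander: aluminium hydraulic valve block 100 x 85 x 45 mm with twelve steel stems, 79 mm high in all, 0.9 kg; origin under its centre.
- housing: Bystander: emptied black plastic control-unit housing, open on top, 150 x 146 over its ears x 40 mm; origin under its centre.
- screwdriver: Bystander: screwdriver with an amber handle, 170 mm long, lying on the bench along its own x.
- parts_box: Bystander: clear three-compartment parts box 75 x 100 x 30 mm; origin under its centre.
There are look-alikes about, which are no part of the job. What is shaped like the part that bears board_grip but brown or pink is not meant.

How it is judged (in metres and radians):
At the end, for the whole second after the job is handed in: The board lies flat (within 0.06 rad, heatsink up) on the floor of the empty compartment, its middle within 15 mm of the compartment's, at rest and released; the other board is within 15 mm of where it was (x of board_grip in the frame of tray between -0.015 and 0.015 m and (y of board_grip in the frame of tray between 0.0348 and 0.0648 m or y of board_grip in the frame of tray between -0.0648 and -0.0348 m) and z of board_grip in the frame of tray between 0.018 and 0.026 m and angle between board_grip's own z axis and vertical below 0.06 rad and horizontal distance between board_grip and stored_board above 0.08 m and distance of stored_board from where it was at the start of the episode below 0.015 m and linear speed of each of stored_board, board below 0.02 m/s); the robot touches nothing.
It fails at once if the other board is moved more than 15 mm (distance of stored_board from where it was at the start of the episode above 0.015 m).
It fails at once if the valve block, housing, screwdriver or parts box is moved more than 20 mm (distance of any of valve_block, housing, screwdriver, parts_box from where it was at the start of the episode above 0.02 m).
It fails at once if the board is dropped (out of the fingers and faster than 0.6 m/s) (contact force between the fingers and board below 0.1 N and linear speed of board above 0.6 m/s).
It also fails if it takes over 42 s, if anything falls off the work surface, if the arm or the gripper's body presses on something with over 40 N, if the wrist force passes 120 N, or if a joint passes its speed limit or range.

## Robot

A 6-joint arm with a two-finger parallel gripper is mounted at the origin on the work surface. World frame = base frame: x ahead of the robot, y to its left, z up, the work surface at z = 0. Lengths are in mm, angles in rad, forces in N, time in s.
With the tool pointing down it reaches from about 275 to 750 mm from the base axis. Payload 10.2 kg.
Tool frame: the origin (TCP) lies between the finger pads; the fingertips stand 17 mm ahead of it and the grasp point (between the pads) lies 2 mm behind it; y points along the fingers, x is the direction in which the jaws open and shut, and the axes are right-handed (so a half turn about y gives the same grasp; the last joint's range is limited). The gripper opens to 85 mm and grips with 20 to 120 N. Pads are 22 mm wide; open, the fingers measure 114 mm over their backs; the gripper's body (76 mm by 85 mm) begins 54 mm behind the grasp point. The pads swing forward as they close: fully open they stand 13 mm farther back than shut.
Start: joints at [-1.543, 0.313, 1.498, -0, 1.331, -0.223], TCP at [130.28, -508.585, 248.294] pointing down, gripper open.
Joint ranges: [-2.94, 2.94], [-0.97, 2.17], [0.19, 2.56], [-1.23, 4.37], [0.02, 3.11], [-2.88, 2.88]. Speed limits (rad/s): [2.39, 2.39, 3.01, 3.14, 3.14, 3.14].

## Interface

Orientations are given as a unit quaternion [w, x, y, z].
In Python, from rig import ctrl gives the robot as it stands.
- The arm moves only by the tool jog_arm, never from a script. Its argument "targets" is a list of rows, each an object with "offset": the shift along the tool's x, y, z in m, a list of three; "yaw": the turn about the tool's y in rad. In form: [{"offset": [dx, dy, dz], "yaw": yaw}, ...]. A call has 1 to 12 rows; each row is the pose to reach, as a shift and turn from the pose measured when the call began, along the tool's axes at that moment; what a row does not reach only later rows make up. A row lasts 1/12 s, in which the tool goes at most 41.7 mm and 7.16 degrees, less where a joint would pass 70% of its speed; a pose out of reach is approached as far as the arm can. A call with a gripper value outside its range is refused whole. "fingers" is the finger opening in m, from 0 to 0.0854, set as the call begins (left out, the last holds). The fingers move at their own pace and stop on an object; "grip_force" is the grip in N (left out, the last holds). Time passes only in rows, so rows that repeat a pose let the fingers close. It gives the time, the measured TCP pose, the force and the opening at its end, in the units of the state.
- ctrl.sense(): the state, without advancing time (a new reading comes with each control period).
- ctrl.capture(name): name is "side" or "top" or "wrist"; returns a dict with "img" (480x640x3 uint8, red, green, blue), "intrinsics" (3x3 intrinsics, pixels), "T" (4x4, takes a point from camera to world coordinates); the wrist camera has in their place "mount" (4x4, takes a point from camera to tool coordinates, whose origin is the TCP and whose axes are the tool frame's). Camera axes: x right, y up, looking along -z (the intrinsics and any distortion apply to the point x, -y, -z); pixel columns grow to the right and rows downward; lengths in mm; the calibration is good to about 2 mm. The wrist camera is an equidistant fisheye: a pixel r from the principal point sees the ray r / f radians off the axis. A picture is of the moment at which its call begins: read the wrist's pose just before it. There is no depth.
- ctrl.finish_job(): hands the job in, once; it reports no verdict.
Trained networks look in the newest picture that a camera, given by its name, has taken for a name from the list of things; names that differ only in an ending like _2 or _b are one class to them, and where a whole thing is asked for, a point or a joint stands for the part that bears it (a point fixed in the world has none). Each returns a list of dicts, best first, with "score" (0 to 1); they miss things now and then, are a little off and sometimes report something else, mostly with a low value. They report only what shows in the picture. A call takes as long as a camera call. They do not tell look-alikes from the thing itself.
- ctrl.boxes_of(camera, target): "box" ([left, top, right, bottom] in pixels, round what is visible of it).
- ctrl.regions_of(camera, target): "region" (480x640 bool, what is visible of it) and "box" ([left, top, right, bottom] in pixels, round what is visible of it).
The state is a dict: "time_s": time; "joints": joint angles; "dq": joint speeds; "tau": joint torques, N m; "eef_pos": TCP position; "ee_rot": TCP orientation; "force": force on the tool from outside, world axes, zero at the start; "wrist_torque": the same for the moment, N m; "grip_width": opening from 0.0 (shut) to 1.0 (fully open).
Only numpy, scipy, OpenCV 4.12 (cv2) and the standard library are available. Lean on these libraries where they do the work, as an engineer would, in place of code of your own. Each camera call takes 0.05 s, during which the arm holds its last target.

## Working session

There is one attempt and no reset: what is moved stays moved. The work goes in short steps, Python scripts to look and compute and a tool call to move; the robot and the scene stay as the last step left them, time stands still between calls to the robot, and variables do not carry over. Pictures are saved under pics/ and viewed, and the job is handed in when it is done.

Besides the shell and the picture viewer there is one more tool, called after "Request:" by a JSON object that holds its "method" and its "body", one argument or row to a line. jog_arm: Moves the arm, as the interface text tells. Its arguments: {"type":"object","properties":{"targets":{"type":"array"},"fingers":{"type":"number"},"grip_force":{"type":"number"}},"required":["targets"]}

```bash
ls; mkdir -p pics; python3 - <<'E'
from rig import ctrl
import cv2,numpy as np
print(ctrl.sense())
for n in ("top","side","wrist"):
    c=ctrl.capture(n)
    cv2.imwrite(f"pics/{n}0.png",c["img"][:,:,::-1])
    np.savez(f"{n}0.npz",**c)
    print(n,c["intrinsics"].tolist(),np.round(c.get("T",c.get("mount")),4).tolist(),[k for k in c])
    for t in ("board_grip","holder","tray","stored_board","jaw_1"):
        print(t,[(np.round(b["box"]).tolist(),round(b["score"],2)) for b in ctrl.boxes_of(n,t)][:4])
print(ctrl.sense()["time_s"])
E
```

```text
pics
{'time_s': 0.0, 'joints': array([-1.54339875e+00,  3.13451946e-01,  1.49844273e+00, -8.71197876e-06,
        1.33103586e+00, -2.23381219e-01]), 'dq': array([ 4.93456908e-04,  6.58585001e-04, -3.59920025e-04,  5.86727926e-05,
       -1.64150695e-03, -5.94776177e-04]), 'tau': array([ 5.11172493e-05, -4.12264431e+01, -2.59742260e+01, -1.87015826e-04,
        4.11340196e-03, -1.11711344e-06]), 'eef_pos': array([ 130.27204078, -508.32636662,  247.73195443]), 'ee_rot': array([ 0.55896908, -0.5582417 ,  0.43384576, -0.43324085]), 'force': array([0.60092614, 0.43631563, 0.91060416]), 'wrist_torque': array([-0.06634746,  0.00747547,  0.03351115]), 'grip_width': 0.9988788170664997}
top [[470.86602905190506, 0.0, 323.94807418786326], [0.0, 470.86602905190506, 237.7786415816181], [0.0, 0.0, 1.0]] [[0.0014, 0.9884, -0.1516, 442.186], [-0.9999, -0.001, -0.0158, 158.8069], [-0.0158, 0.1516, 0.9883, 1134.2114], [0.0, 0.0, 0.0, 1.0]] ['img', 'intrinsics', 'T']
board_grip [([307.0, 260.0, 346.0, 315.0], 0.96), ([98.0, 277.0, 142.0, 333.0], 0.8), ([224.0, 312.0, 260.0, 361.0], 0.56)]
holder [([288
[... 551 characters left out ...]
0, 256.0, 418.0], 0.97), ([307.0, 312.0, 363.0, 353.0], 0.85), ([374.0, 174.0, 459.0, 226.0], 0.59)]
holder [([295.0, 227.0, 398.0, 296.0], 0.74)]
tray [([376.0, 172.0, 455.0, 228.0], 0.87)]
stored_board [([409.0, 177.0, 447.0, 203.0], 0.7), ([294.0, 230.0, 405.0, 296.0], 0.39), ([377.0, 174.0, 458.0, 227.0], 0.35)]
jaw_1 [([295.0, 228.0, 405.0, 293.0], 0.92)]
wrist [[371.64829954431775, 0.0, 321.1745857334253], [0.0, 371.64829954431775, 238.2994102563718], [0.0, 0.0, 1.0]] [[1.0, -0.0001, -0.0004, -0.741], [-0.0004, 0.2743, -0.9617, -126.1482], [0.0003, 0.9617, 0.2743, 68.5137], [0.0, 0.0, 0.0, 1.0]] ['img', 'intrinsics', 'mount']
board_grip []
holder []
tray []
stored_board []
jaw_1 []
0.9
```

View pics/top0.png

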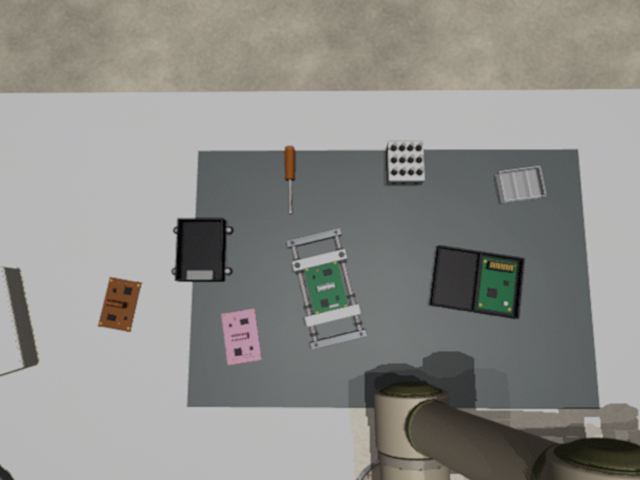

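View pics/side0.png

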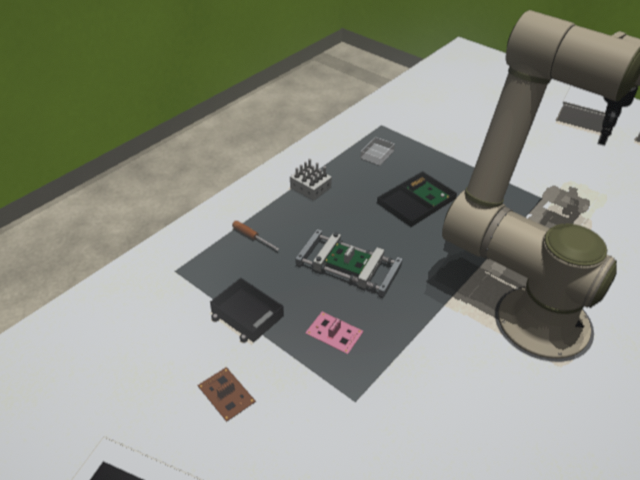

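View pics/wrist0.png

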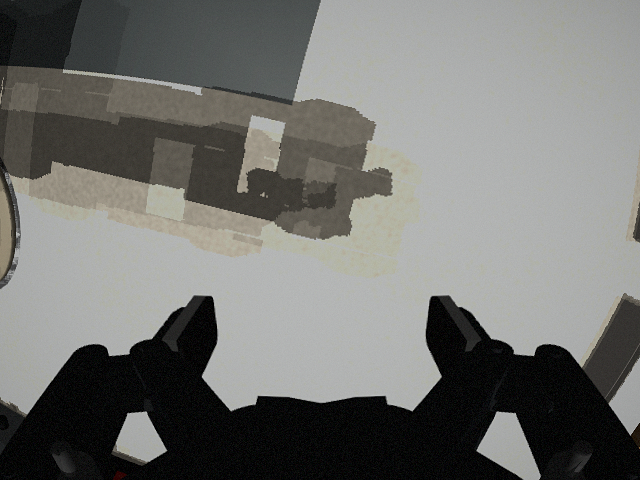

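```bash
cat > h.py <<'E'
import numpy as np, cv2
def ray(c,uv):
    K=c["intrinsics"];T=c["T"]
    d=np.array([(uv[0]-K[0,2])/K[0,0],-(uv[1]-K[1,2])/K[1,1],-1.])
    return T[:3,3],T[:3,:3]@d
def at(c,uv,z):
    o,d=ray(c,uv); return o+d*(z-o[2])/d[2]
def proj(c,P):
    K=c["intrinsics"];p=np.linalg.inv(c["T"])@np.append(P,1)
    return np.array([K[0,2]+K[0,0]*p[0]/-p[2],K[1,2]-K[1,1]*p[1]/-p[2]])
E
python3 - <<'E'
import cv2
i=cv2.imread("pics/top0.png")
cv2.imwrite("pics/topz.png",cv2.resize(i[220:360,270:380],None,fx=5,fy=5,interpolation=cv2.INTER_CUBIC)[:600*2])
a=cv2.resize(i[222:357,270:380],None,fx=4.4,fy=4.4,interpolation=cv2.INTER_CUBIC)
cv2.imwrite("pics/topz.png",a)
b=cv2.resize(i[235:330,420:535],None,fx=6,fy=6,interpolation=cv2.INTER_CUBIC)
cv2.imwrite("pics/topt.png",b)
E
```

```text
(no output)
```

View pics/topz.png

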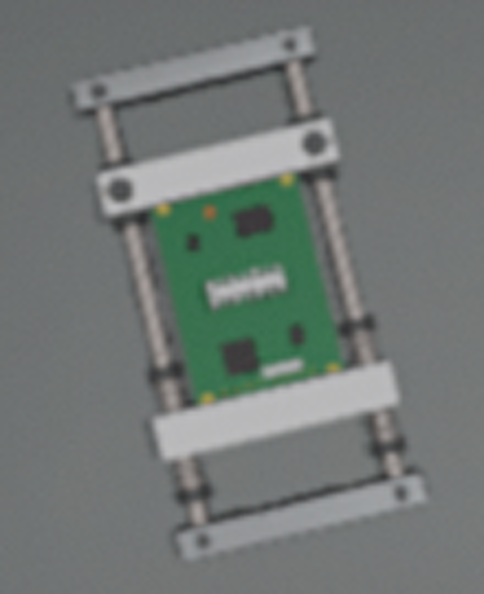

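View pics/topt.png

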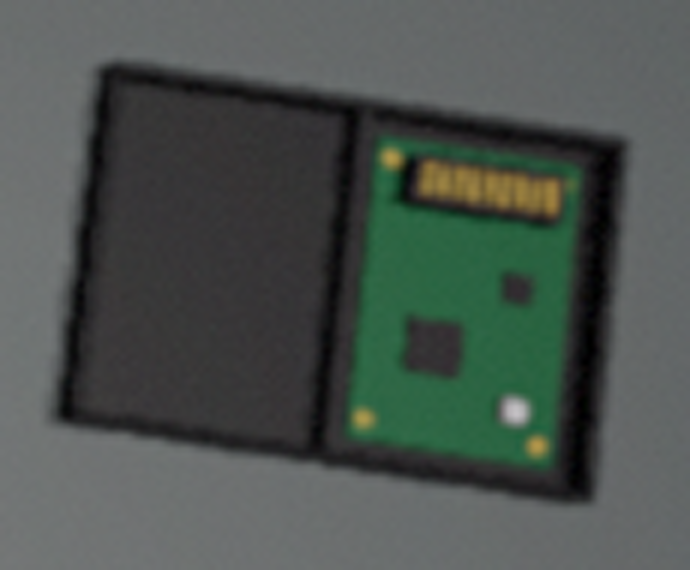

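```bash
python3 - <<'E'
from h import *
c=np.load("top0.npz")
f=lambda p:at(c,(270+p[0]/4.4,222+p[1]/4.4),43)[:2]
far=np.array([f(p) for p in [(97,175),(335,120),(340,162),(105,216)]])
near=np.array([f(p) for p in [(152,417),(395,362),(400,403),(160,460)]])
print(far.mean(0),near.mean(0),np.linalg.norm(far.mean(0)-near.mean(0)),(far.mean(0)+near.mean(0))/2)
d=far.mean(0)-near.mean(0);print("yaw centres",np.arctan2(d[1],d[0]))
for j in(far,near):
    e=(j[0]+j[3]-j[1]-j[2])/2; print("yaw jaw",np.arctan2(-e[0],e[1]),np.linalg.norm(e))
# outer end bars holes
h=[(98,92),(290,45),(203,540),(402,493)]
H=np.array([f(p) for p in h]); d=(H[0]+H[1]-H[2]-H[3])/2;print("end",np.arctan2(d[1],d[0]),H.mean(0))
print("heatsink z62",at(c,(270+246/4.4,222+285/4.4),62))
g=lambda p:at(c,(420+p[0]/6,235+p[1]/6),25)[:2]
t=np.array([g(p) for p in [(107,65),(625,140),(590,500),(58,420)]])
print("tray",t.mean(0)); e=(t[0]+t[3]-t[1]-t[2])/2;d=(t[0]+t[1]-t[2]-t[3])/2
print(np.linalg.norm(e),np.linalg.norm(d),np.arctan2(-e[0],e[1]),np.arctan2(d[1],d[0]))
# side cam heatsink
c=np.load("side0.npz")
print(proj(c,[*((far.mean(0)+near.mean(0))/2),62]),proj(c,[*t.mean(0),25]))
i=c["img"][:,:,::-1]
cv2.imwrite("pics/sidez.png",cv2.resize(i[215:305,285:415],None,fx=6,fy=6,interpolation=cv2.INTER_CUBIC))
cv2.imwrite("pics/sidet.png",cv2.resize(i[165:235,365:465],None,fx=6,fy=6,interpolation=cv2.INTER_CUBIC))
E
```

```text
[556.70330383 185.7506341 ] [430.26557115 155.51475427] 130.00272564310916 [493.48443749 170.63269419]
yaw centres 0.2347283718094338
yaw jaw 0.22729907290666804 128.39562659147632
yaw jaw 0.22640976673414995 128.80267467801468
end 0.23932763610037236 [493.2161437  170.85779629]
heatsink z62 [494.24125081 171.39010589  62.        ]
tray [ 508.37635187 -182.32203933]
204.30505275856058 140.8260759066893 -0.14741613910276918 -0.1635929284238238
[349.01408033 249.84393684] [416.19418619 194.83358237]
```

View pics/sidez.png

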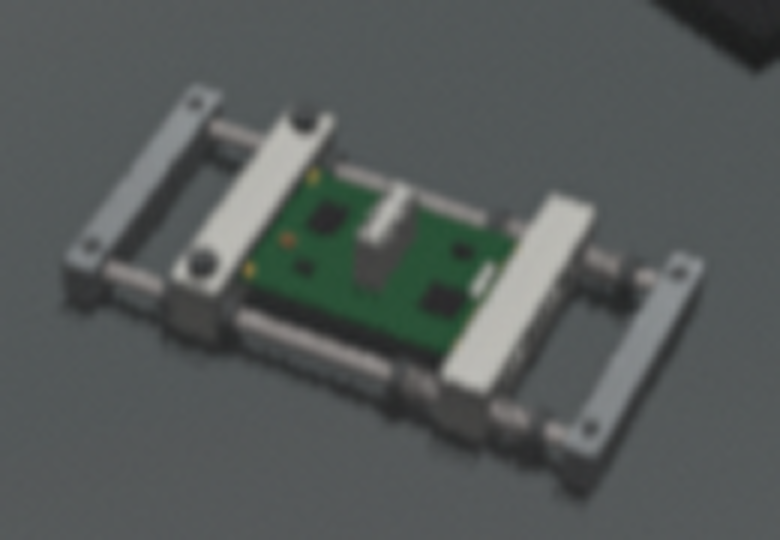

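View pics/sidet.png

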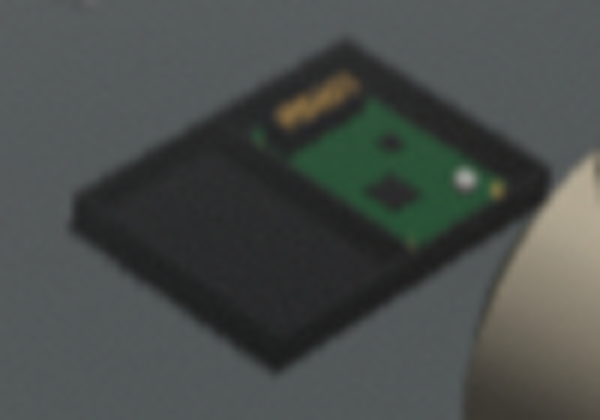

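```bash
cat >> h.py <<'E'
from scipy.spatial.transform import Rotation as R
def pose(s):
    q=s["ee_rot"]; return np.array(s["eef_pos"]),R.from_quat([q[1],q[2],q[3],q[0]]).as_matrix()
def to(s,P,psi,flip=None):
    "offset in m (tool axes) and yaw so TCP at P with tool x along +-heading psi"
    p,M=pose(s); off=M.T@(np.array(P)-p)/1000
    h=np.arctan2(M[1,0],M[0,0])
    dpsi=(psi-h+np.pi/2)%np.pi-np.pi/2   # world z turn
    return np.round(off,4), dpsi, np.sign(-M[2,1])*-dpsi, h, M
E
python3 - <<'E'
from h import *
from rig import ctrl
s=ctrl.sense()
o,d,y,h,M=to(s,[494,171.2,150],0.232);print(o,d,y,h);print(M.round(3), s["joints"])
E
```

```text
[-0.5682  0.0983  0.5211] 1.5519484683993099 -1.5519484683993099 -1.3199484683993101
[[ 0.248  0.     0.969]
 [-0.969 -0.     0.248]
 [ 0.    -1.     0.   ]] [-1.54336863e+00  3.12882786e-01  1.49772590e+00  1.05490373e-05
  1.33095473e+00 -2.23422666e-01]
```

Request:
{"method": "jog_arm", "body": {
  "targets": [
    {"offset": [-0.568, 0.02, 0.521], "yaw": -1.552},
    {"offset": [-0.568, 0.02, 0.521], "yaw": -1.552},
    {"offset": [-0.568, 0.02, 0.521], "yaw": -1.552},
    {"offset": [-0.568, 0.02, 0.521], "yaw": -1.552},
    {"offset": [-0.568, 0.02, 0.521], "yaw": -1.552},
    {"offset": [-0.568, 0.02, 0.521], "yaw": -1.552},
    {"offset": [-0.568, 0.02, 0.521], "yaw": -1.552},
    {"offset": [-0.568, 0.02, 0.521], "yaw": -1.552},
    {"offset": [-0.568, 0.02, 0.521], "yaw": -1.552},
    {"offset": [-0.568, 0.02, 0.521], "yaw": -1.552},
    {"offset": [-0.568, 0.02, 0.521], "yaw": -1.552},
    {"offset": [-0.568, 0.02, 0.521], "yaw": -1.552}
  ],
  "fingers": 0.035,
  "grip_force": 20
}}

```text
time_s: 1.9
eef_pos: [366.7, -65.9, 235.7]
ee_rot: [-0.704, 0.704, 0.066, -0.065]
force: [1.2, -2.0, 0.7]
grip_width: 0.407
```

```bash
python3 - <<'E'
from h import *
from rig import ctrl
s=ctrl.sense()
o,d,y,h,M=to(s,[494,171.2,130],0.232);print(s["time_s"],s["eef_pos"],o,d,y,h,s["force"]);print(M.round(3), s["joints"])
E
```

```text
1.9 [366.65900434 -65.86958882 235.65581931] [0.1689 0.1057 0.2095] 0.046043308075172984 -0.046043308075172984 0.18595669192482703 [ 1.16181878 -2.00753353  0.70264473]
[[ 0.983  0.001 -0.185]
 [ 0.185 -0.001  0.983]
 [ 0.001 -1.    -0.001]] [-4.95247059e-01 -2.18957056e-02  1.92389324e+00 -4.90466253e-06
  1.23831826e+00 -6.81201753e-01]
```

Request:
{"method": "jog_arm", "body": {
  "targets": [
    {"offset": [0.169, 0.106, 0.2095], "yaw": -0.046},
    {"offset": [0.169, 0.106, 0.2095], "yaw": -0.046},
    {"offset": [0.169, 0.106, 0.2095], "yaw": -0.046},
    {"offset": [0.169, 0.106, 0.2095], "yaw": -0.046},
    {"offset": [0.169, 0.106, 0.2095], "yaw": -0.046},
    {"offset": [0.169, 0.106, 0.2095], "yaw": -0.046},
    {"offset": [0.169, 0.106, 0.2095], "yaw": -0.046},
    {"offset": [0.169, 0.106, 0.2095], "yaw": -0.046},
    {"offset": [0.169, 0.106, 0.2095], "yaw": -0.046},
    {"offset": [0.169, 0.106, 0.2095], "yaw": -0.046}
  ]
}}

```text
time_s: 2.73
eef_pos: [494.0, 170.9, 129.8]
ee_rot: [-0.702, 0.703, 0.082, -0.082]
force: [-0.3, -0.6, 1.3]
grip_width: 0.412
```

```bash
python3 - <<'E'
from h import *
from rig import ctrl
s=ctrl.sense()
c=ctrl.capture("wrist"); cv2.imwrite("pics/w1.png",c["img"][:,:,::-1]); np.savez("w1.npz",p=s["eef_pos"],q=s["ee_rot"],**c)
o,d,y,h,M=to(s,[494,171.2,130],0.232);print(s["time_s"],s["eef_pos"],o,d,y,h,s["force"],s["grip_width"]);print(M.round(3))
E
```

```text
2.7333 [493.97006577 170.93563558 129.76337569] [ 0.0001 -0.0002  0.0003] -0.000289908555239915 0.000289908555239915 0.23228990855523984 [-0.34319465 -0.64347943  1.26075843] 0.4118458886959692
[[ 0.973  0.001 -0.23 ]
 [ 0.23  -0.001  0.973]
 [ 0.001 -1.    -0.001]]
```

View pics/w1.png

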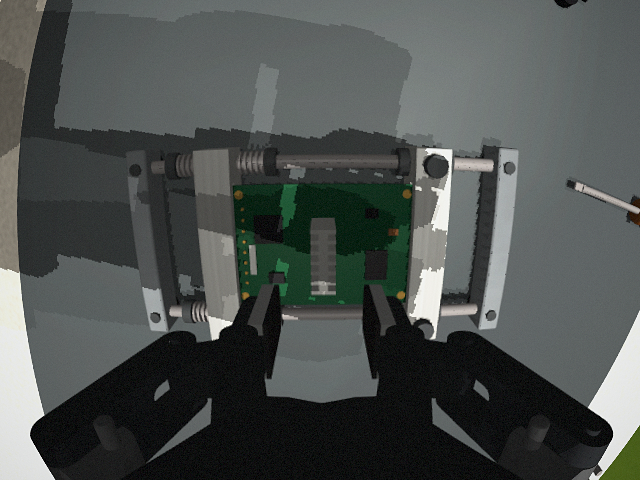

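```bash
cat >> h.py <<'E'
def wproj(c,p,M,P):
    m=np.array(c["mount"]);K=c["intrinsics"]
    t=M.T@(np.array(P)-p); q=np.linalg.inv(m)@np.append(t,1)
    v=np.array([q[0],-q[1],-q[2]]); r=np.hypot(v[0],v[1]); th=np.arctan2(r,v[2])
    return np.array([K[0,2],K[1,2]])+K[0,0]*th*v[:2]/r
E
python3 - <<'E'
from h import *
c=dict(np.load("w1.npz")); p,M=pose({"ee_rot":c["q"],"eef_pos":c["p"]})
i=c["img"][:,:,::-1].copy()
a=0.232;Rz=np.array([[np.cos(a),-np.sin(a)],[np.sin(a),np.cos(a)]])
o=np.array([493.7,171.0])
def dr(x,y,z,col):
    u=wproj(c,p,M,[*(o+Rz@[x,y]),z]); 
    if 0<u[0]<640 and 0<u[1]<480: cv2.circle(i,tuple(np.int32(u*16)),16,col,-1,shift=4)
for sx in(-1,1):
  for sy in(-1,1):
    dr(7*sx,19*sy,62,(0,0,255))
    dr(54.5*sx,63*sy,43,(255,0,255)); dr(76.5*sx,63*sy,43,(255,0,255))
    dr(54.5*sx,40*sy,32,(0,255,255))
cv2.imwrite("pics/w1o.png",cv2.resize(i[130:350,110:540],None,fx=1.8,fy=1.8))
E
```

```text
(no output)
```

View pics/w1o.png

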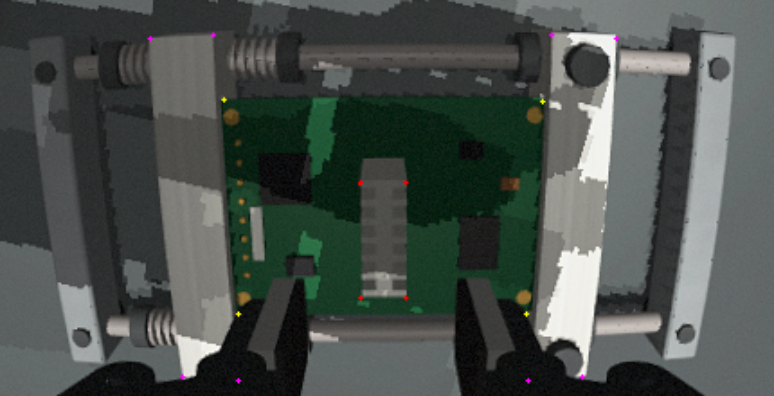

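Request:
{"method": "jog_arm", "body": {
  "targets": [
    {"offset": [0, 0.03, 0], "yaw": 0},
    {"offset": [0, 0.055, 0], "yaw": 0},
    {"offset": [0, 0.07, 0], "yaw": 0},
    {"offset": [0, 0.0755, 0], "yaw": 0},
    {"offset": [0, 0.0755, 0], "yaw": 0},
    {"offset": [0, 0.0755, 0], "yaw": 0}
  ]
}}

```text
time_s: 3.28
eef_pos: [494.8, 170.0, 55.9]
ee_rot: [-0.702, 0.703, 0.082, -0.08]
force: [0.9, -0.8, 0.5]
grip_width: 0.411
```

Request:
{"method": "jog_arm", "body": {
  "targets": [
    {"offset": [0, 0, 0], "yaw": 0},
    {"offset": [0, 0, 0], "yaw": 0},
    {"offset": [0, 0, 0], "yaw": 0},
    {"offset": [0, 0, 0], "yaw": 0},
    {"offset": [0, 0, 0], "yaw": 0},
    {"offset": [0, 0, 0], "yaw": 0},
    {"offset": [0, 0, 0], "yaw": 0},
    {"offset": [0, 0, 0], "yaw": 0}
  ],
  "fingers": 0,
  "grip_force": 25
}}

```text
time_s: 3.95
eef_pos: [495.7, 169.9, 57.5]
ee_rot: [-0.702, 0.703, 0.084, -0.079]
force: [-1.1, -1.0, 6.9]
grip_width: 0.154
```

```bash
cat > look.py <<'E'
import sys
from h import *
from rig import ctrl
s=ctrl.sense()
c=ctrl.capture("wrist"); n=sys.argv[1]; cv2.imwrite(f"pics/{n}.png",c["img"][:,:,::-1]); np.savez(n+".npz",p=s["eef_pos"],q=s["ee_rot"],**c)
p,M=pose(s)
print(s["time_s"],p.round(1),s["force"].round(1),s["wrist_torque"].round(2),s["grip_width"]);print(M.round(3).tolist())
E
python3 look.py w2
```

```text
3.95 [495.7 169.9  57.5] [-1.1 -1.   6.9] [-0.32  0.28  0.18] 0.15388875368584817
[[0.973, 0.006, -0.229], [0.229, -0.001, 0.973], [0.006, -1.0, -0.002]]
```

View pics/w2.png

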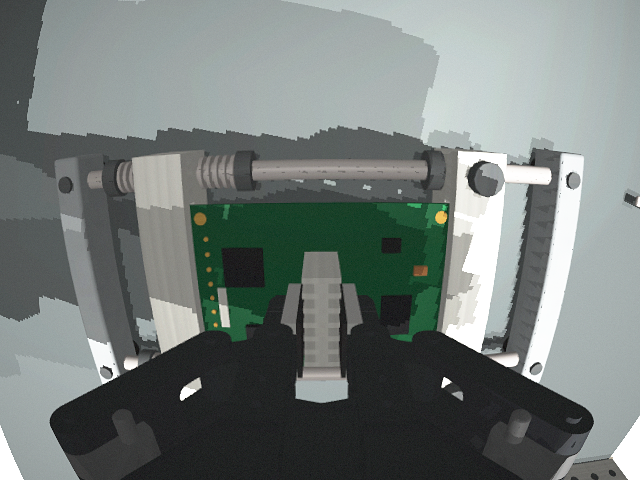

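Request:
{"method": "jog_arm", "body": {
  "targets": [
    {"offset": [-0.002, 0, 0], "yaw": 0},
    {"offset": [-0.004, 0, 0], "yaw": 0},
    {"offset": [-0.006, 0, 0], "yaw": 0},
    {"offset": [-0.008, 0, 0], "yaw": 0},
    {"offset": [-0.01, 0, 0], "yaw": 0},
    {"offset": [-0.01, 0, 0], "yaw": 0},
    {"offset": [-0.01, 0, 0], "yaw": 0}
  ]
}}

```text
time_s: 4.58
eef_pos: [486.4, 167.6, 57.8]
ee_rot: [-0.702, 0.703, 0.084, -0.079]
force: [4.6, 1.0, 2.7]
grip_width: 0.155
```

```bash
python3 look.py w3
```

```text
4.5833 [486.4 167.6  57.8] [4.6 1.  2.7] [ 0.15 -0.75  0.14] 0.15510319029867908
[[0.973, 0.008, -0.229], [0.229, -0.001, 0.973], [0.007, -1.0, -0.002]]
```

View pics/w3.png

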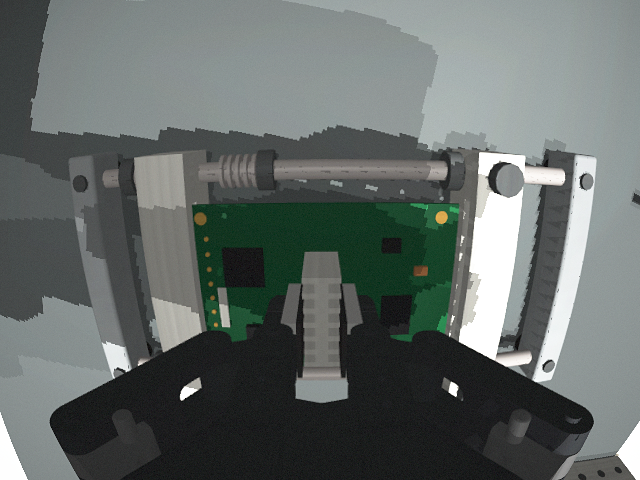

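```bash
python3 -c "
import cv2
i=cv2.imread('pics/w3.png');cv2.imwrite('pics/w3z.png',cv2.resize(i[190:350,390:520],None,fx=3.7,fy=3.7))"
```

```text
(no output)
```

View pics/w3z.png

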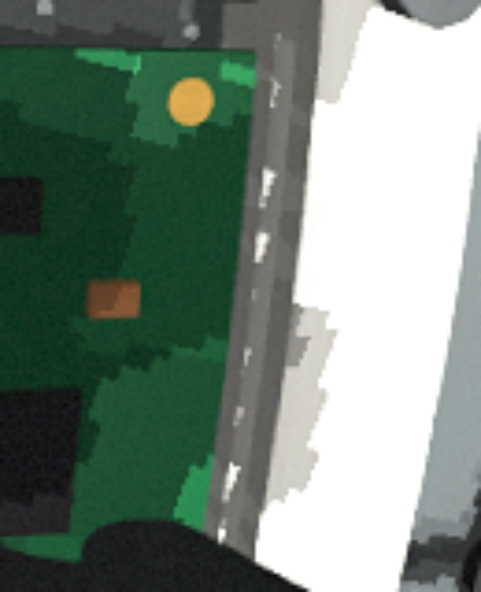

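Request:
{"method": "jog_arm", "body": {
  "targets": [
    {"offset": [0, -0.001, 0], "yaw": 0},
    {"offset": [0, -0.002, 0], "yaw": 0},
    {"offset": [0, -0.003, 0], "yaw": 0},
    {"offset": [0, -0.004, 0], "yaw": 0},
    {"offset": [0, -0.005, 0], "yaw": 0},
    {"offset": [0, -0.006, 0], "yaw": 0},
    {"offset": [0, -0.006, 0], "yaw": 0}
  ]
}}

```text
time_s: 5.22
eef_pos: [486.1, 167.6, 63.2]
ee_rot: [-0.702, 0.703, 0.084, -0.079]
force: [5.5, 0.3, -8.3]
grip_width: 0.157
```

```bash
python3 look.py w4
```

```text
5.2167 [486.1 167.6  63.2] [ 5.5  0.3 -8.3] [ 0.21 -1.37  0.1 ] 0.15743324860393532
[[0.973, 0.007, -0.229], [0.229, -0.001, 0.973], [0.007, -1.0, -0.002]]
```

View pics/w4.png

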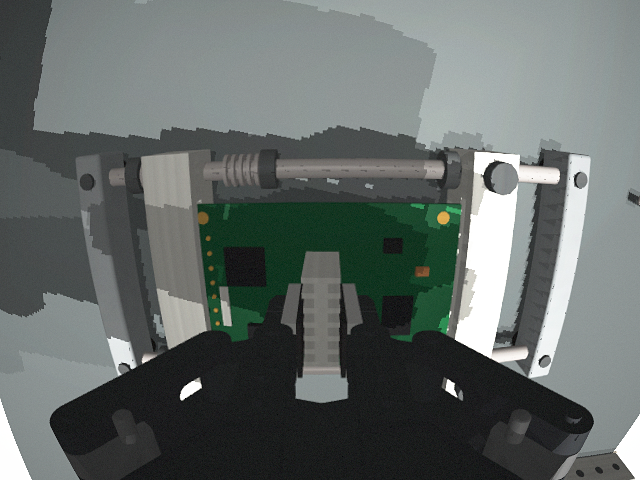

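Request:
{"method": "jog_arm", "body": {
  "targets": [
    {"offset": [0, -0.001, 0], "yaw": 0},
    {"offset": [0, -0.002, 0], "yaw": 0},
    {"offset": [0, -0.003, 0], "yaw": 0},
    {"offset": [0, -0.004, 0], "yaw": 0},
    {"offset": [0, -0.004, 0], "yaw": 0}
  ]
}}

```text
time_s: 5.68
eef_pos: [485.5, 167.5, 66.4]
ee_rot: [-0.702, 0.703, 0.083, -0.08]
force: [5.3, 0.4, -18.0]
grip_width: 0.158
```

```bash
python3 look.py w5
```

```text
5.6833 [485.5 167.5  66.4] [  5.3   0.4 -18. ] [ 0.23 -1.76  0.11] 0.15761640647417388
[[0.973, 0.005, -0.229], [0.229, -0.001, 0.973], [0.005, -1.0, -0.002]]
```

View pics/w5.png

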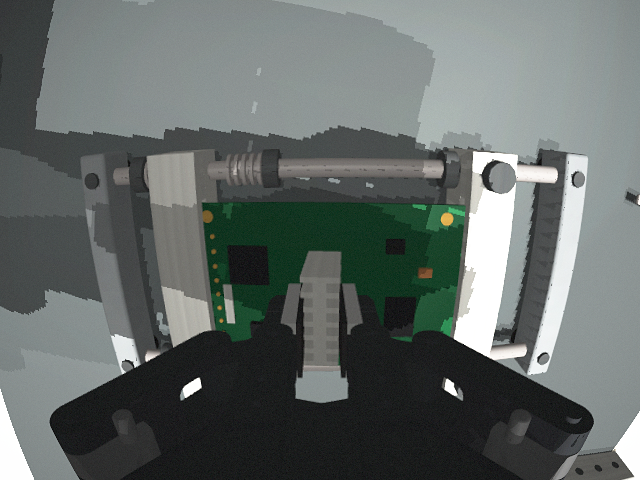

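```bash
cat > tilt.py <<'E'
import sys
from h import *
from scipy.optimize import least_squares
def holes(img):
    h=cv2.cvtColor(img,cv2.COLOR_RGB2HSV)
    m=cv2.inRange(h,(12,120,110),(30,255,255)); m[:180]=0;m[245:]=0
    n,_,st,ce=cv2.connectedComponentsWithStats(m)
    o=[(ce[i],st[i,4]) for i in range(1,n) if st[i,4]>50]
    o=sorted(o,key=lambda a:-a[1])[:2]
    return sorted([a[0].tolist() for a in o])
if __name__=="__main__":
  for n in sys.argv[1:]:
    c=dict(np.load(n+".npz"));H=np.array(holes(c["img"]));p,M=pose({"ee_rot":c["q"],"eef_pos":c["p"]})
    # assume holes at (+-X0, Y0); span 108ish: fit tool-frame a: centre cx, depth, tilt with known span from w3
    m=c["mount"];K=c["intrinsics"]
    rays=[]
    for u in H:
        d=u-[K[0,2],K[1,2]];r=np.hypot(*d);th=r/K[0,0]
        v=np.array([np.sin(th)*d[0]/r,-np.sin(th)*d[1]/r,-np.cos(th)]); rays.append(m[:3,:3]@v)
    o=m[:3,3]
    L,Rr=rays
    # unknown depths a,b : |span|=S and same tool z coordinate
    S=float(np.load("span.npy")) if n!="w3" else None
    if S is None:
        y=57.8-32; P=[o+r*(y-o[1])/r[1] for r in rays]; S=np.linalg.norm(P[0]-P[1]); np.save("span.npy",S)
    else:
        f=lambda q:[np.linalg.norm(o+L*q[0]-o-Rr*q[1])-S,(L*q[0]-Rr*q[1])[2]-float(np.load("dz.npy"))]
        q=least_squares(f,[120,120]).x; P=[o+L*q[0],o+Rr*q[1]]
    if n=="w3": np.save("dz.npy",(P[0]-P[1])[2])
    d=P[1]-P[0]; print(n,H.round(1).tolist(),"span",round(S,2),"tilt up-right",round(-d[1]/S,4),"toolpts",np.round(P,1).tolist(),"z holes",[round(float(p[2]+(M@a)[2]),1) for a in P])
E
python3 tilt.py w3 w2 w4 w5
```

```text
w3 [[200.0, 218.6], [441.2, 216.9]] span 104.7 tilt up-right -0.0 toolpts [[-53.7, 25.8, 35.7], [51.0, 25.8, 36.5]] z holes [31.5, 32.3]
w2 [[199.5, 218.5], [440.7, 216.9]] span 104.7 tilt up-right 0.0013 toolpts [[-53.9, 25.9, 35.7], [50.8, 25.8, 36.5]] z holes [31.2, 32.0]
w4 [[202.4, 217.9], [442.9, 217.4]] span 104.7 tilt up-right 0.0207 toolpts [[-53.0, 27.4, 35.7], [51.6, 25.2, 36.4]] z holes [35.5, 38.3]
w5 [[206.9, 216.4], [446.5, 218.7]] span 104.7 tilt up-right 0.0731 toolpts [[-51.9, 30.4, 35.6], [52.5, 22.8, 36.4]] z holes [35.6, 43.8]
```

Request:
{"method": "jog_arm", "body": {
  "targets": [
    {"offset": [0, -0.001, 0], "yaw": 0},
    {"offset": [0, -0.002, 0], "yaw": 0},
    {"offset": [0, -0.003, 0], "yaw": 0},
    {"offset": [0, -0.0035, 0], "yaw": 0},
    {"offset": [0, -0.0035, 0], "yaw": 0}
  ]
}}

```text
time_s: 6.15
eef_pos: [484.9, 167.3, 69.0]
ee_rot: [-0.702, 0.703, 0.083, -0.08]
force: [4.7, -0.5, -27.0]
grip_width: 0.159
```

```bash
python3 look.py w6; python3 tilt.py w6
```

```text
6.15 [484.9 167.3  69. ] [  4.7  -0.5 -27. ] [ 0.29 -2.19  0.08] 0.15903658094502693
[[0.973, 0.004, -0.229], [0.229, -0.001, 0.973], [0.003, -1.0, -0.002]]
w6 [[210.7, 214.9], [449.6, 219.9]] span 104.7 tilt up-right 0.122 toolpts [[-50.9, 33.1, 35.7], [53.0, 20.3, 36.5]] z holes [35.7, 48.8]
```

View pics/w6.png

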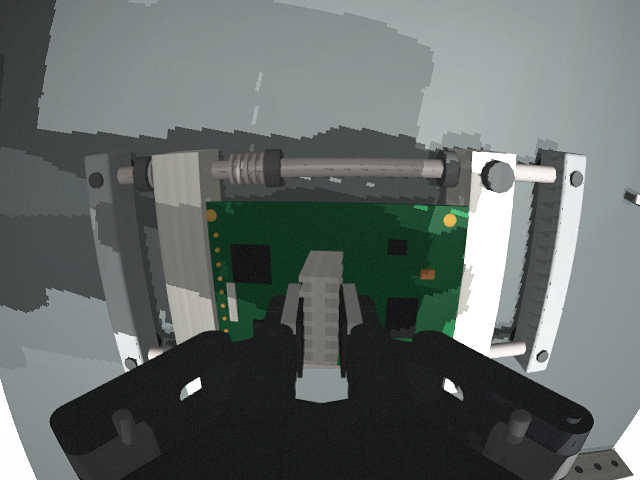

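Request:
{"method": "jog_arm", "body": {
  "targets": [
    {"offset": [0.002, 0, 0], "yaw": 0},
    {"offset": [0.004, 0, 0], "yaw": 0},
    {"offset": [0.006, 0, 0], "yaw": 0},
    {"offset": [0.008, 0, 0], "yaw": 0},
    {"offset": [0.01, 0, 0], "yaw": 0},
    {"offset": [0.01, 0, 0], "yaw": 0}
  ]
}}

```text
time_s: 6.7
eef_pos: [493.4, 169.5, 68.0]
ee_rot: [-0.702, 0.703, 0.081, -0.082]
force: [0.7, -2.9, -26.1]
grip_width: 0.158
```

```bash
python3 look.py w7; python3 tilt.py w7
```

```text
6.7 [493.4 169.5  68. ] [  0.7  -2.9 -26.1] [-0.1  -1.25  0.07] 0.15810466180177207
[[0.973, -0.001, -0.229], [0.229, -0.002, 0.973], [-0.001, -1.0, -0.002]]
w7 [[209.6, 215.5], [448.6, 219.4]] span 104.7 tilt up-right 0.1026 toolpts [[-51.1, 32.2, 35.7], [53.0, 21.5, 36.4]] z holes [35.8, 46.4]
```

View pics/w7.png

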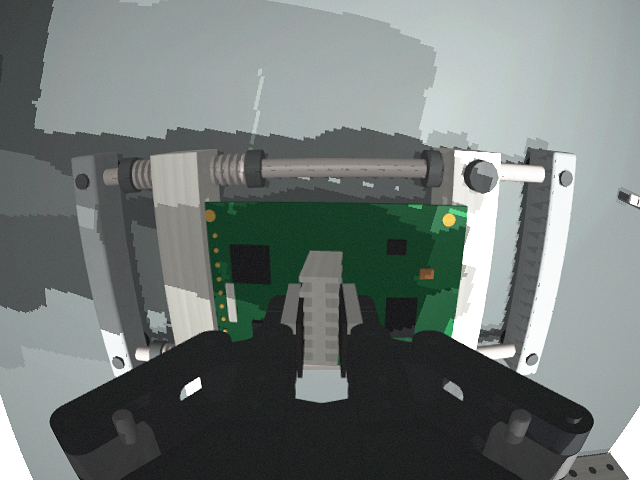

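Request:
{"method": "jog_arm", "body": {
  "targets": [
    {"offset": [0.002, -0.001, 0], "yaw": 0},
    {"offset": [0.004, -0.001, 0], "yaw": 0},
    {"offset": [0.006, -0.001, 0], "yaw": 0},
    {"offset": [0.008, -0.001, 0], "yaw": 0},
    {"offset": [0.01, -0.001, 0], "yaw": 0},
    {"offset": [0.011, -0.001, 0], "yaw": 0},
    {"offset": [0.011, -0.001, 0], "yaw": 0}
  ]
}}

```text
time_s: 7.33
eef_pos: [501.5, 171.4, 67.3]
ee_rot: [-0.702, 0.703, 0.078, -0.085]
force: [-4.8, -4.4, -25.3]
grip_width: 0.154
```

```bash
python3 look.py w8; python3 tilt.py w8
```

```text
7.3333 [501.5 171.4  67.3] [ -4.8  -4.4 -25.3] [-0.49 -0.48  0.07] 0.15422970922532747
[[0.973, -0.009, -0.229], [0.229, -0.003, 0.973], [-0.009, -1.0, -0.001]]
w8 [[209.2, 215.4], [448.1, 219.3]] span 104.7 tilt up-right 0.1016 toolpts [[-51.4, 32.3, 35.7], [52.8, 21.6, 36.5]] z holes [35.5, 45.2]
```

View pics/w8.png

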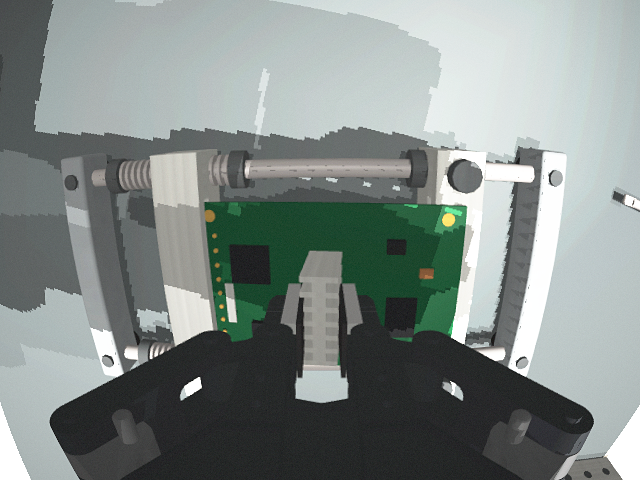

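```bash
cat > jaw.py <<'E'
import sys
from h import *
a=0.232;Rz=np.array([[np.cos(a),-np.sin(a)],[np.sin(a),np.cos(a)]]);o=np.array([493.7,171.0])
tiles=[]
for n in sys.argv[1:]:
    c=dict(np.load(n+".npz"));p,M=pose({"ee_rot":c["q"],"eef_pos":c["p"]})
    i=c["img"][:,:,::-1].copy(); i=cv2.resize(i,None,fx=3,fy=3,interpolation=cv2.INTER_CUBIC)
    for d,col in((-9,(255,0,0)),(0,(0,0,255)),(6,(0,255,255))):
        pts=[wproj(c,p,M,[*(o+Rz@[-54.5+d,y]),43])*3+1 for y in(63,55,45,35,25,15)]
        cv2.polylines(i,[np.int32(pts)],False,col,1)
    for y in (63,):
        pass
    pts=[wproj(c,p,M,[*(o+Rz@[54.5,y]),43])*3+1 for y in(63,50,35,20)]
    cv2.polylines(i,[np.int32(pts)],False,(0,255,0),1)
    t=i[140*3:340*3,130*3:260*3]; tiles.append(t); tiles.append(i[140*3:340*3,430*3:490*3])
h=np.hstack(tiles); f=min(800/h.shape[1],600/h.shape[0]); cv2.imwrite("pics/jaw_%s.png"%"_".join(sys.argv[1:]),cv2.resize(h,None,fx=f,fy=f,interpolation=cv2.INTER_AREA))
E
python3 jaw.py w2 w8
```

```text
(no output)
```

View pics/jaw_w2_w8.png

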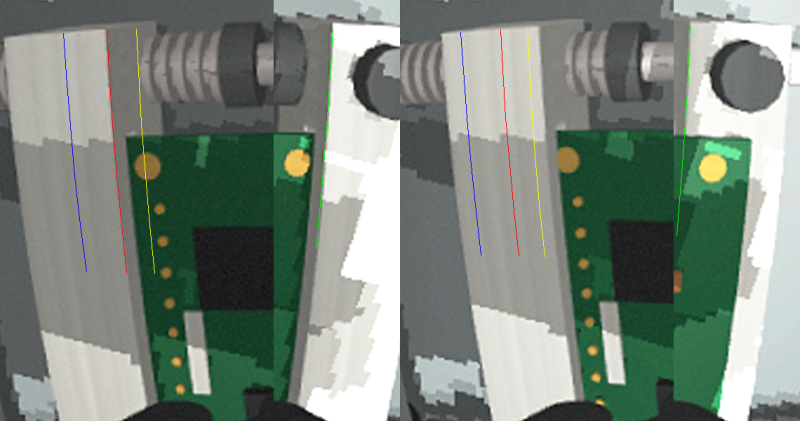

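Request:
{"method": "jog_arm", "body": {
  "targets": [
    {"offset": [0.001, 0.001, 0], "yaw": 0},
    {"offset": [0.002, 0.002, 0], "yaw": 0},
    {"offset": [0.002, 0.003, 0], "yaw": 0},
    {"offset": [0.002, 0.004, 0], "yaw": 0},
    {"offset": [0.002, 0.004, 0], "yaw": 0}
  ]
}}

```text
time_s: 7.8
eef_pos: [501.8, 171.6, 67.2]
ee_rot: [-0.701, 0.704, 0.077, -0.087]
force: [-23.5, -8.8, 31.5]
grip_width: 0.153
```

```bash
python3 look.py w9; python3 tilt.py w9; python3 jaw.py w9
```

```text
7.8 [501.8 171.6  67.2] [-23.5  -8.8  31.5] [-1.13  2.81  0.  ] 0.1532425876596056
[[0.973, -0.013, -0.23], [0.23, -0.005, 0.973], [-0.013, -1.0, -0.002]]
w9 [[207.9, 215.4], [447.9, 219.4]] span 104.7 tilt up-right 0.1047 toolpts [[-51.8, 31.5, 35.8], [52.4, 20.6, 36.6]] z holes [36.3, 45.8]
```

View pics/jaw_w9.png

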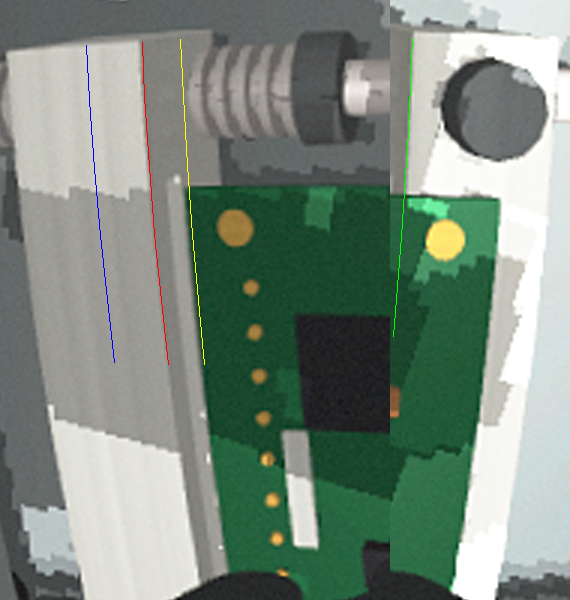

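Request:
{"method": "jog_arm", "body": {
  "targets": [
    {"offset": [0.001, -0.001, 0], "yaw": 0},
    {"offset": [0.003, -0.002, 0], "yaw": 0},
    {"offset": [0.005, -0.003, 0], "yaw": 0},
    {"offset": [0.006, -0.006, 0], "yaw": 0},
    {"offset": [0.006, -0.009, 0], "yaw": 0},
    {"offset": [0.006, -0.012, 0], "yaw": 0}
  ]
}}

```text
time_s: 8.35
eef_pos: [507.8, 173.1, 79.5]
ee_rot: [-0.701, 0.704, 0.077, -0.087]
force: [0.7, -0.5, -0.1]
grip_width: 0.158
```

```bash
python3 look.py w10; python3 tilt.py w10; python3 jaw.py w10
```

```text
8.35 [507.8 173.1  79.5] [ 0.7 -0.5 -0.1] [-0.03 -0.    0.04] 0.15821559356212994
[[0.973, -0.013, -0.23], [0.23, -0.005, 0.973], [-0.014, -1.0, -0.002]]
w10 [[202.4, 216.9], [442.3, 217.5]] span 104.7 tilt up-right 0.0436 toolpts [[-53.5, 28.9, 35.8], [51.1, 24.3, 36.6]] z holes [51.3, 54.4]
```

View pics/w10.png

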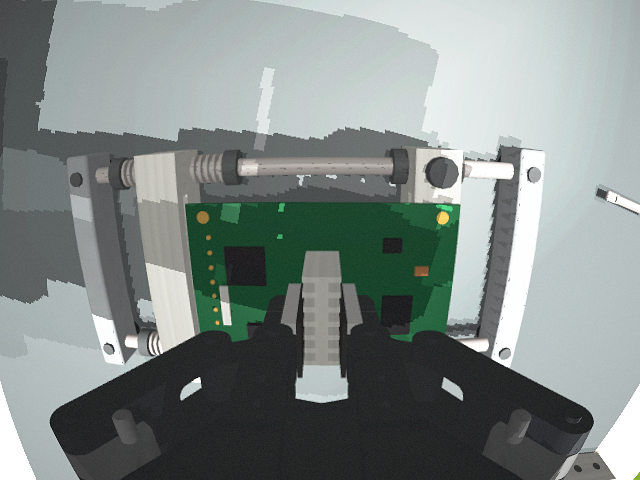

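```bash
python3 - <<'E'
from h import *
from rig import ctrl
s=ctrl.sense()
o,d,y,h,M=to(s,[515.9,-134.4,140],-0.155);print(s["time_s"],o,d,y,h)
E
```

```text
8.4 [-0.064  -0.0586 -0.3012] -0.3875094212643384 0.3875094212643384 0.23250942126433843
```

Request:
{"method": "jog_arm", "body": {
  "targets": [
    {"offset": [0, -0.015, 0], "yaw": 0},
    {"offset": [0, -0.035, 0], "yaw": 0},
    {"offset": [-0.005, -0.055, -0.015], "yaw": 0.03},
    {"offset": [-0.01, -0.0586, -0.04], "yaw": 0.08},
    {"offset": [-0.017, -0.0586, -0.075], "yaw": 0.13},
    {"offset": [-0.025, -0.0586, -0.11], "yaw": 0.18},
    {"offset": [-0.034, -0.0586, -0.15], "yaw": 0.23},
    {"offset": [-0.042, -0.0586, -0.19], "yaw": 0.28},
    {"offset": [-0.051, -0.0586, -0.23], "yaw": 0.33},
    {"offset": [-0.057, -0.0586, -0.262], "yaw": 0.36},
    {"offset": [-0.061, -0.0586, -0.285], "yaw": 0.3875},
    {"offset": [-0.064, -0.0586, -0.3012], "yaw": 0.3875}
  ]
}}

```text
time_s: 9.4
eef_pos: [515.6, -137.0, 140.0]
ee_rot: [-0.703, 0.707, -0.06, 0.052]
force: [0.1, 0.3, -0.8]
grip_width: 0.158
```

```bash
python3 look.py w11; python3 tilt.py w11
```

```text
9.4 [ 515.6 -137.   140. ] [ 0.1  0.3 -0.8] [-0.01  0.03  0.  ] 0.15770864510516508
[[0.987, -0.012, 0.158], [-0.158, -0.005, 0.987], [-0.011, -1.0, -0.007]]Traceback (most recent call last):
  File "tilt.py", line 21, in <module>
    L,Rr=rays
    ^^^^
ValueError: not enough values to unpack (expected 2, got 1)
```

View pics/w11.png

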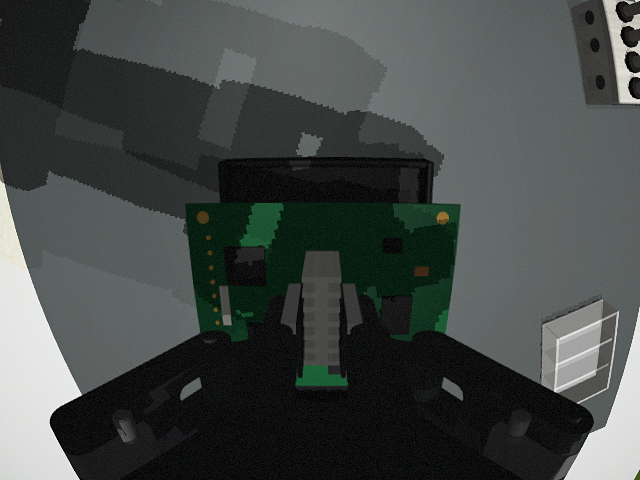

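```bash
python3 - <<'E'
from h import *
c=dict(np.load("w11.npz"));p,M=pose({"ee_rot":c["q"],"eef_pos":c["p"]})
K=c["intrinsics"];m=c["mount"]
def wat(u,z):
    d=np.array(u)-[K[0,2],K[1,2]];r=np.hypot(*d);th=r/K[0,0]
    v=M@m[:3,:3]@np.array([np.sin(th)*d[0]/r,-np.sin(th)*d[1]/r,-np.cos(th)]); o=p+M@m[:3,3]
    return o+v*(z-o[2])/v[2]
a=-0.155;Rz=np.array([[np.cos(a),-np.sin(a)],[np.sin(a),np.cos(a)]]);o=np.array([508.4,-182.3])
for x in(-72,72): print(wproj(c,p,M,[*(o+Rz@[x,102]),25]).round(1))
A=wat((219,158.5),25)[:2];B=wat((433,160),25)[:2];print(A,B,np.linalg.norm(B-A),np.arctan2(*(B-A)[::-1]))
n=(B-A)/np.linalg.norm(B-A);perp=np.array([-n[1],n[0]]);print("centre",(A+B)/2-perp*102,"comp",(A+B)/2-perp*52)
# board corners in tool coords from picture: left edge top corner (187,205), right (460,206)
cv2.imwrite("pics/w11z.png",cv2.resize(c["img"][140:345,170:480,::-1],None,fx=2.5,fy=2.5))
E
```

```text
[215.8 157.4]
[433.3 157. ]
[455.02363061 -71.59521413] [594.84043153 -94.57465223] 141.69259823467596 -0.1628975885521385
centre [ 508.38986362 -183.73460628] comp [ 516.49876923 -134.39653123]
```

View pics/w11z.png

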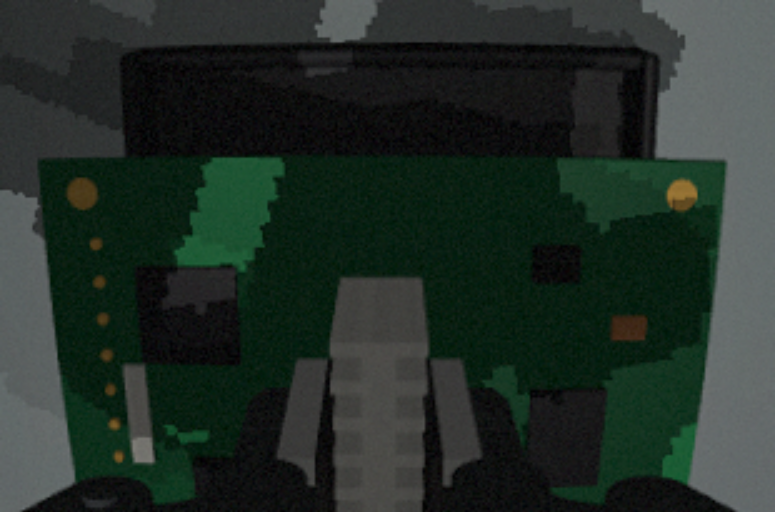

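```bash
python3 - <<'E'
from h import *
from rig import ctrl
s=ctrl.sense()
o,d,y,h,M=to(s,[517.1,-135.4,42],-0.158);print(s["time_s"],o,d,y,h)
E
```

```text
9.45 [0.0017 0.098  0.0042] 0.000579652107470352 -0.000579652107470352 -0.15857965210747038
```

Request:
{"method": "jog_arm", "body": {
  "targets": [
    {"offset": [0.001, 0.02, 0.002], "yaw": 0},
    {"offset": [0.0017, 0.045, 0.004], "yaw": 0},
    {"offset": [0.0017, 0.07, 0.0042], "yaw": 0},
    {"offset": [0.0017, 0.085, 0.0042], "yaw": 0},
    {"offset": [0.0017, 0.094, 0.0042], "yaw": 0},
    {"offset": [0.0017, 0.098, 0.0042], "yaw": 0},
    {"offset": [0.0017, 0.098, 0.0042], "yaw": 0}
  ]
}}

```text
time_s: 10.03
eef_pos: [517.0, -135.3, 41.8]
ee_rot: [-0.703, 0.707, -0.06, 0.052]
force: [0.5, -0.4, -1.7]
grip_width: 0.161
```

```bash
python3 look.py w12; python3 - <<'E'
from h import *
from rig import ctrl
for n in("top","side"):
    c=ctrl.capture(n);i=c["img"][:,:,::-1]
    cv2.imwrite(f"pics/{n}12.png",cv2.resize(i[150:330,360:600] if n=="top" else i[120:270,340:540],None,fx=3,fy=3))
E
```

```text
10.0333 [ 517.  -135.3   41.8] [ 0.5 -0.4 -1.7] [ 0.02  0.02 -0.03] 0.16086037426954397
[[0.987, -0.012, 0.158], [-0.158, -0.006, 0.987], [-0.011, -1.0, -0.008]]
```

View pics/w12.png

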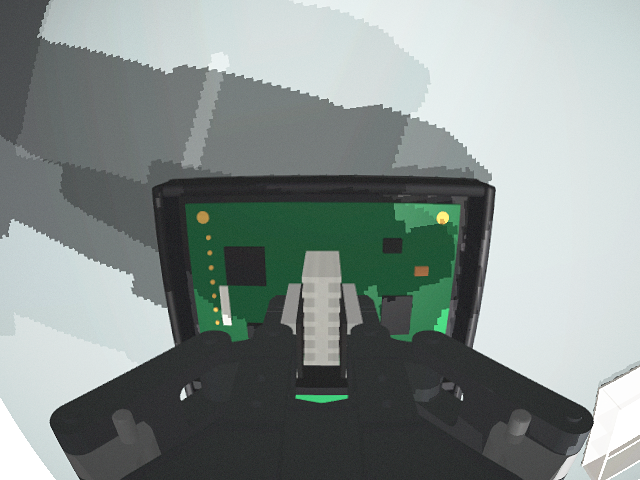

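View pics/side12.png

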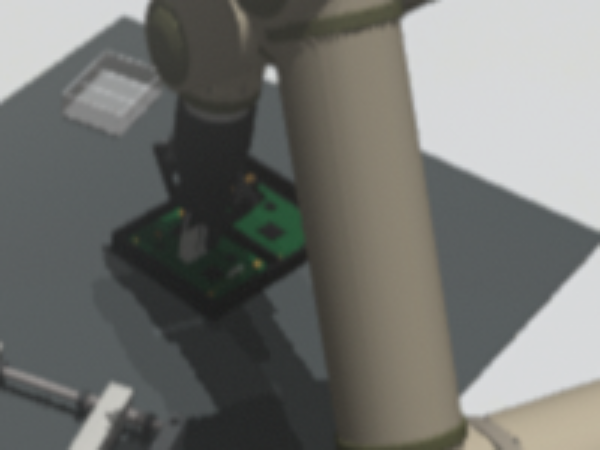

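Request:
{"method": "jog_arm", "body": {
  "targets": [
    {"offset": [0, 0.002, 0], "yaw": 0},
    {"offset": [0, 0.004, 0], "yaw": 0},
    {"offset": [0, 0.006, 0], "yaw": 0},
    {"offset": [0, 0.007, 0], "yaw": 0},
    {"offset": [0, 0.008, 0], "yaw": 0},
    {"offset": [0, 0.009, 0], "yaw": 0},
    {"offset": [0, 0.009, 0], "yaw": 0}
  ]
}}

```text
time_s: 10.77
eef_pos: [517.5, -135.7, 33.9]
ee_rot: [-0.702, 0.708, -0.059, 0.053]
force: [-0.5, 0.0, -1.0]
grip_width: 0.154
```

```bash
python3 look.py w13; python3 tilt.py w13
```

```text
10.7667 [ 517.5 -135.7   33.9] [-0.5  0.  -1. ] [-0.01  0.01  0.  ] 0.15365862378980996
[[0.987, -0.01, 0.158], [-0.158, -0.007, 0.987], [-0.009, -1.0, -0.008]]
w13 [[202.4, 217.0], [442.5, 217.6]] span 104.7 tilt up-right 0.043 toolpts [[-53.7, 28.7, 35.4], [50.9, 24.2, 36.1]] z holes [5.4, 8.9]
```

Request:
{"method": "jog_arm", "body": {
  "targets": [
    {"offset": [0, 0.001, 0], "yaw": 0},
    {"offset": [0, 0.002, 0], "yaw": 0},
    {"offset": [0, 0.003, 0], "yaw": 0},
    {"offset": [0, 0.003, 0], "yaw": 0}
  ]
}}

```text
time_s: 11.15
eef_pos: [517.7, -135.9, 33.3]
ee_rot: [-0.702, 0.708, -0.059, 0.053]
force: [-10.1, 2.8, 25.3]
grip_width: 0.156
```

```bash
python3 look.py w14; python3 tilt.py w14
```

```text
11.15 [ 517.7 -135.9   33.3] [-10.1   2.8  25.3] [ 0.54  1.54 -0.02] 0.15611805402104006
[[0.987, -0.009, 0.157], [-0.158, -0.008, 0.987], [-0.008, -1.0, -0.009]]
w14 [[201.4, 216.9], [442.0, 217.2]] span 104.7 tilt up-right 0.039 toolpts [[-53.9, 28.2, 35.5], [50.7, 24.1, 36.3]] z holes [5.2, 8.4]
```

Request:
{"method": "jog_arm", "body": {
  "targets": [
    {"offset": [0, 0, 0], "yaw": 0},
    {"offset": [0, 0, 0], "yaw": 0},
    {"offset": [0, -0.001, 0], "yaw": 0},
    {"offset": [0, -0.001, 0], "yaw": 0},
    {"offset": [0, -0.001, 0], "yaw": 0},
    {"offset": [0, -0.001, 0], "yaw": 0}
  ],
  "fingers": 0.035
}}

```text
time_s: 11.7
eef_pos: [517.7, -135.9, 34.1]
ee_rot: [-0.702, 0.708, -0.059, 0.053]
force: [-0.1, -0.5, -0.7]
grip_width: 0.409
```

Request:
{"method": "jog_arm", "body": {
  "targets": [
    {"offset": [0, -0.01, 0], "yaw": 0},
    {"offset": [0, -0.03, 0], "yaw": 0},
    {"offset": [0, -0.06, 0], "yaw": 0},
    {"offset": [0, -0.09, 0], "yaw": 0},
    {"offset": [0, -0.11, 0], "yaw": 0},
    {"offset": [0, -0.12, -0.02], "yaw": 0},
    {"offset": [0, -0.12, -0.02], "yaw": 0}
  ]
}}

```text
time_s: 12.28
eef_pos: [516.5, -157.0, 157.5]
ee_rot: [-0.701, 0.709, -0.058, 0.055]
force: [0.1, -0.3, 1.2]
grip_width: 0.414
```

```bash
python3 look.py w15; python3 - <<'E'
from h import *
from rig import ctrl
for n in("top","side"):
    c=ctrl.capture(n);i=c["img"][:,:,::-1];np.savez(n+"15.npz",**c)
    cv2.imwrite(f"pics/{n}15.png",cv2.resize(i[150:330,360:600] if n=="top" else i[120:270,340:540],None,fx=3,fy=3))
E
```

```text
12.2833 [ 516.5 -157.   157.5] [ 0.1 -0.3  1.2] [ 0.02 -0.02  0.06] 0.41361333656313526
[[0.987, -0.005, 0.159], [-0.159, -0.011, 0.987], [-0.003, -1.0, -0.011]]
```

View pics/w15.png

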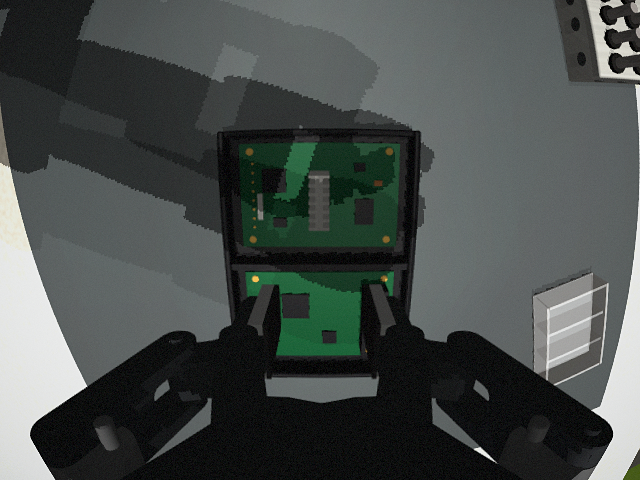

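View pics/side15.png

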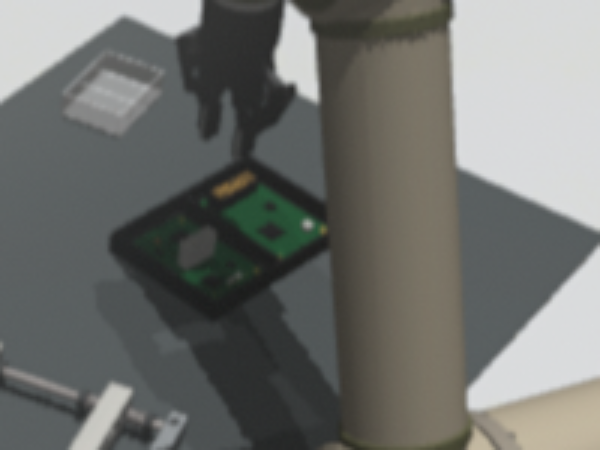

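View pics/top15.png

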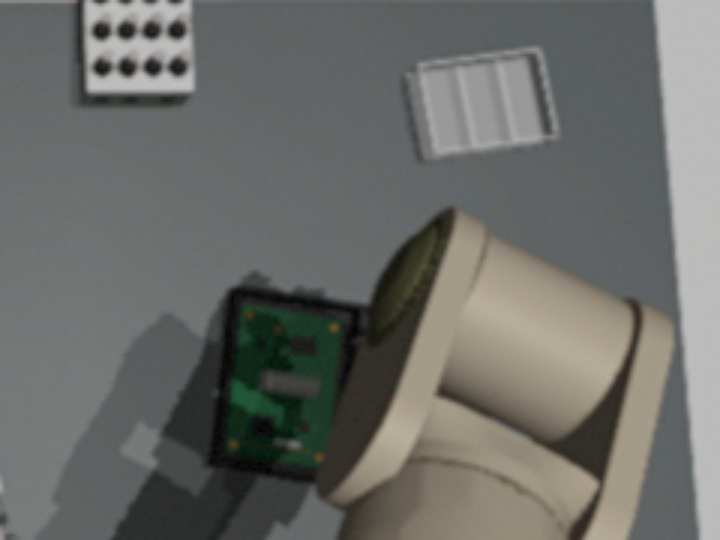

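```bash
python3 - <<'E'
from h import *
from rig import ctrl
c=dict(np.load("w15.npz"));p,M=pose({"ee_rot":c["q"],"eef_pos":c["p"]})
K=c["intrinsics"];m=c["mount"]
def wat(u,z):
    d=np.array(u)-[K[0,2],K[1,2]];r=np.hypot(*d);th=r/K[0,0]
    v=M@m[:3,:3]@np.array([np.sin(th)*d[0]/r,-np.sin(th)*d[1]/r,-np.cos(th)]); o=p+M@m[:3,3]
    return (o+v*(z-o[2])/v[2])[:2]
h=np.array([wat(u,7) for u in [(249,151.5),(390,151.5),(386,239.5),(253,239.5)]])
print(h.round(1).tolist(),h.mean(0),[np.linalg.norm(h[i]-h[(i+1)%4]).round(1) for i in range(4)])
A=wat((219,131),25);B=wat((420,131),25);n=(B-A)/np.linalg.norm(B-A);pp=np.array([-n[1],n[0]])
t=(A+B)/2-pp*52;d=h.mean(0)-t;print("comp",t,"err",d@n,d@pp,np.linalg.norm(B-A))
print(ctrl.sense()["dq"].round(3),ctrl.sense()["force"].round(1))
E
```

```text
[[470.6, -92.3], [574.4, -109.0], [563.1, -176.5], [460.2, -160.1]] [ 517.06195654 -134.49479499] [np.float64(105.1), np.float64(68.4), np.float64(104.2), np.float64(68.6)]
comp [ 516.88958336 -135.94698899] err -0.06106485608590003 1.4611129332551482 140.8146593209201
[ 0.009  0.009  0.009  0.    -0.002 -0.002] [-0.3  0.2 -0.5]
```

Board flat, with the holes forming a 105 x 68.5 mm rectangle at floor height, and about 1.5 mm off the compartment's centre. The stored board looks undisturbed and the arm is clear.

```bash
python3 -c "
from rig import ctrl
print(ctrl.finish_job(), ctrl.sense()['time_s'])"
```

```text
the job is handed in; nothing more can be done
the job is handed in; nothing more can be done
```

The repaired board is out of the holder and lying flat, heatsink up, in the empty +y compartment of the tray. I handed the job in shortly after 12.3 s on the robot's clock; the system gave no verdict.

**How it went:**
- **Sprung jaw:** the one on the robot's side was sprung; the screws and springs in the images showed it. I slid the board about 10 mm against it and lifted, which tipped the far end up about 0.12 rad onto the clamped jaw.
- **Drawing out:** the sprung jaw did not let go at first. Friction under its lip dragged it about 8 mm inward with the board. I lowered the board's far end onto the clamped jaw, which freed the lip, and the jaw sprang back. The board then lifted out cleanly.

**Last checks:**
- **Position:** the board's middle measured about 1.5 mm from the compartment's middle.
- **Flatness:** the four mounting holes form a true rectangle (about 105 x 68.5 mm) at floor height, and the view looks flat. I did not measure the angle directly after release.
- **Other things:** the stored board, valve block and parts box look unmoved in the last pictures. I compared them by eye only, and did not check the housing and screwdriver at the end.
- **Arm:** it was about 120 mm above the tray and touching nothing.

**Forces and disagreement:**
- The wrist force reached about 40 N while the board pressed on the clamped jaw (limit 120 N), and about 27 N at set-down.
- My height estimate for the board in the grip read about 2–3 mm low, so I found the tray floor by touch.

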